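# Load the cookie-dough dropper and hold its shutter open at the mark

## Robot

A 6-joint arm with a two-finger parallel gripper is mounted at the origin on a cart in front of the work surface, level with it; the furniture and walls round the work are solid. World frame = base frame: x ahead of the robot, y to its left, z up, the work surface at z = 0. Lengths are in m, angles in rad, forces in N, time in s.
With the tool pointing down it reaches from about 0.225 to 0.875 m from the base axis. Payload 3.4 kg.
Tool frame: the origin (TCP) lies between the finger pads, 19 mm behind the fingertips; this is the grasp point; z points along the fingers, y is the line along which they close (so a half turn about z gives the same grasp; the last joint's range is limited). The gripper opens to 85 mm and grips with 20 to 120 N. Pads are 22 mm wide; open, the fingers measure 114 mm over their backs; the gripper's body (76 mm by 85 mm) begins 54 mm behind the grasp point. The pads swing forward as they close: fully open they stand 13 mm farther back than shut.
Start: joints at [-1.249, 0.276, 1.505, -0, 1.361, -0.121], TCP at [0.246, -0.52, 0.25] pointing down, gripper open.
Joint ranges: [-2.89, 2.89], [-0.75, 2.08], [0.22, 2.7], [-1.18, 4.32], [0.11, 2.71], [-2.7, 2.7]. Speed limits (rad/s): [2.57, 2.57, 3.14, 3.14, 3.14, 3.14].

## Interface

Orientations are given as a unit quaternion [w, x, y, z].
In Python, from rig import manip gives the robot as it stands. The module is installed in compiled form; this text tells all that it offers.
- The arm moves only by the tool play_rows, never from a script. Its argument "motion" is a list of rows, each a list of 5 numbers: the shift along the tool's x, y, z in units of 40 mm (1.0 is 40 mm), then the turn about the tool's z in units of 10 degrees (1.0 is 10 degrees), then the finger opening in mm, from 0 to 85.4. A call has 1 to 5 rows; each row is the pose to reach, as a shift and turn from the pose commanded when the call began, along the tool's axes at that moment; what a row does not reach only later rows make up. A row lasts 1/8 s, in which the tool goes at most 62.5 mm and 10.7 degrees, less where a joint would pass 70% of its speed; a pose out of reach is approached as far as the arm can. A call with a gripper value outside its range is refused whole. The fingers move at their own pace and stop on an object; "newtons" is the grip in N (left out, the last holds). Time passes only in rows, so rows that repeat a pose let the fingers close. It gives the time, the measured TCP pose, the force, the opening and the grip force at its end, in the units of the state.
- manip.get_state(): the state, without advancing time (a new reading comes with each control period).
- manip.get_image(name): name is "scene" or "top"; returns a dict with "img" (400x640x3 uint8, red, green, blue), "range_z" (400x640 float32, m along the optical axis (not along the pixel's ray), 0 where there is no reading), "fx", "fy", "cx", "cy" (pixels), "R" (3x3) and "t" (3): a world point X has camera coordinates R X + t. Camera axes: x right, y down, z forward; pixel columns grow to the right and rows downward; lengths in m; the calibration is good to about 2 mm. A picture is of the moment at which its call begins.
- manip.sign_off(): hands the job in; it is judged then, once.
The state is a dict: "clock": time; "qpos": joint angles; "qd": joint speeds; "effort": joint torques, N m; "position": TCP position; "ee_rot": TCP orientation; "contact_force": force on the tool from outside, world axes, zero at the start; "moment": the same for the moment, N m; "width": finger opening in m; "gripper_force": force on a finger pad.
Only numpy, scipy, OpenCV 4.12 (cv2) and the standard library are available. Lean on these libraries where they do the work, as an engineer would, in place of code of your own. Each camera call takes 0.05 s, during which the arm holds its last target. There are 200 camera calls.

## Task

Put the three frozen dough balls from the wooden board into the dropper, one in each well. Then pull the black grip out against its spring until the yellow pointers stand on the red mark, so that all three balls drop into the pan below, and finish still holding the grip there: do not let go. Leave the jar, bowl, mill and timer where they stand.

Things in the scene. Friction and masses are not known exactly. Their poses are not given: they have to be found in the camera images.
- dropper: fixed batch dropper, 124 x 246 x 74 mm: grey cheeks, white deck with three round wells in a row, blue sprung shutter below it, steel catch pan at the bottom (lip 22 mm). Origin on the worktop under the middle well; -x is its front, to which the shutter is pulled; y along the wells; z up. Housing x -44 to +80, y -123 to +123 mm; deck top z = 72 mm, cheeks 74 mm
- well_1 (a point): centre of the mouth of the left well (seen from the front), at deck top height, 72 mm above the worktop. Well: 40 mm diameter, 16 mm deep, its floor is the closed shutter; wells are 75 mm apart. A ball resting in it has its centre level with the deck top.
- well_2 (a point): centre of the mouth of the middle well (seen from the front), at deck top height, 72 mm above the worktop. Well: 40 mm diameter, 16 mm deep, its floor is the closed shutter; wells are 75 mm apart. A ball resting in it has its centre level with the deck top.
- well_3 (a point): centre of the mouth of the right well (seen from the front), at deck top height, 72 mm above the worktop. Well: 40 mm diameter, 16 mm deep, its floor is the closed shutter; wells are 75 mm apart. A ball resting in it has its centre level with the deck top.
- shutter_travel (a joint): travel of the sprung shutter (m): 0 = shut, grows as it is pulled towards the dropper's -x; at 0.045 the yellow pointers beside the grip stand on the red mark and its windows lie under the wells, so the balls fall into the pan; stop at 0.075. A spring pulls it shut: 5 N at 0, 10 N at the mark; let go, it snaps back
- shutter: sprung blue shutter with its black upright grip block, 18 x 30 x 50 mm (x, y, z in the dropper's directions), on a 62 mm wide tongue in front; the block stands 56 to 106 mm above the worktop, 36 mm of room between its back and the housing when shut. Origin: as the dropper's when shut (not at the grip: use grip_point)
- grip_point (a point): centre of the grip block, 85 mm above the worktop, a good place for the TCP when pinching the block from above; moves with the shutter
- mark (a point): fixed point midway between the two red mark lines, 85 mm above the worktop: grip_point coincides with it when the shutter is at the mark, 45 mm in front of its shut place. The lines are on two aluminium guide rails (10 mm wide, top 49 mm above the worktop, at the dropper's y = +-40 mm) that stick out in front to x = -154 mm
- ball_board: fixed light wooden resting board, 180 x 60 x 16 mm, origin at the centre of its underside, long side along its x; three square hollows 22 mm wide at x = -60, 0 and +60 mm hold the balls at the start
- dough_1_center (a point): chocolate-chip cookie-dough ball, frozen hard, tan with dark specks, 32 mm diameter, about 30 g; this point is its centre. At the start it sits in one hollow of the ball_board, its centre about 28 mm above the worktop and 12 mm above the board's top. It rolls if set down on a flat place.
- dough_2_center (a point): chocolate-chip cookie-dough ball, frozen hard, tan with dark specks, 32 mm diameter, about 30 g; this point is its centre. At the start it sits in one hollow of the ball_board, its centre about 28 mm above the worktop and 12 mm above the board's top. It rolls if set down on a flat place.
- dough_3_center (a point): chocolate-chip cookie-dough ball, frozen hard, tan with dark specks, 32 mm diameter, about 30 g; this point is its centre. At the start it sits in one hollow of the ball_board, its centre about 28 mm above the worktop and 12 mm above the board's top. It rolls if set down on a flat place.
- spice_jar: bystander: clear spice jar with white lid, 44 mm diameter, 109 mm high; origin at the centre of its underside
- bowl: bystander: white bowl, 116 mm wide, 49 mm high; origin at the centre of its underside
- mill: bystander: wooden pepper mill, 58 mm wide, 160 mm high; origin at the centre of its underside. To the right of it (y below -0.45, x above 0.48) stands a tall steel shelf rack of the room, to be kept clear of when the arm swings in from its start on the right
- timer: bystander: flat white kitchen timer, 78 x 52 x 14 mm; origin at the centre of its underside
Mind the look-alikes: they are no part of the job. Leave any green, pink or purple look-alike of the part that bears dough_2_center alone.

How it is judged:
By the outcome, as a careful person would: the job done as asked, in the order asked, and still so for the second after the job is handed in, while the arm keeps its last pose, push and grip.
It also fails if it takes over 72 s, if anything falls off the work surface, if the arm or the gripper's body presses on something with over 40 N, if the wrist force passes 120 N, or if a joint passes its speed limit or range.

## Working session

There is one attempt and no reset: what is moved stays moved. The work goes in short steps, Python scripts to look and compute and a tool call to move; the robot and the scene stay as the last step left them, time stands still between calls to the robot, and variables do not carry over. Pictures are saved under pics/ and viewed, at most 10 in all, crops included, and the job is handed in when it is done.

Besides the shell and the picture viewer there is one more tool, called as name(argument=value, ...), one argument or row to a line, values as JSON. play_rows: Moves the arm, as the interface text tells. Its arguments: {"type":"object","properties":{"motion":{"type":"array","items":{"type":"array","items":{"type":"number"}}},"newtons":{"type":"number"}},"required":["motion"]}

```bash
mkdir -p pics
python3 - <<'E'
from rig import manip
import cv2,pickle
s=manip.get_state();print({k:s[k] for k in('clock','position','ee_rot','width')})
for n in('scene','top'):
    d=manip.get_image(n);pickle.dump(d,open(n+'.pkl','wb'));cv2.imwrite(f'pics/{n}0.png',d['img'][:,:,::-1]);print(d['fx'],d['cx'],d['cy'],d['R'],d['t'])
E
```

```text
{'clock': 0.0, 'position': array([ 0.24620405, -0.51907337,  0.24914077]), 'ee_rot': array([-9.00241177e-04,  9.75593450e-01,  2.19582794e-01, -8.22019459e-05]), 'width': 0.08543996981770138}
370.16640470654204 321.07957164537186 198.2450031466693 [[-0.78604268 -0.61755415 -0.02763639]
 [-0.25431418  0.36380039 -0.89608793]
 [ 0.56343695 -0.69733503 -0.44301541]] [0.39143276 0.20385093 0.76491458]
509.1362663829054 322.03087508513914 203.22744841312323 [[ 0.02858381 -0.99956086  0.00781366]
 [-0.99618075 -0.0291306  -0.0823124 ]
 [ 0.08250387 -0.00543101 -0.99657595]] [-0.06046233  0.5353156   1.36094448]
```

View pics/scene0.png

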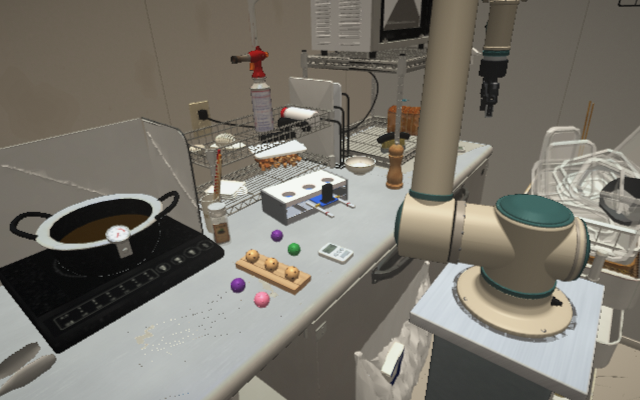

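View pics/top0.png

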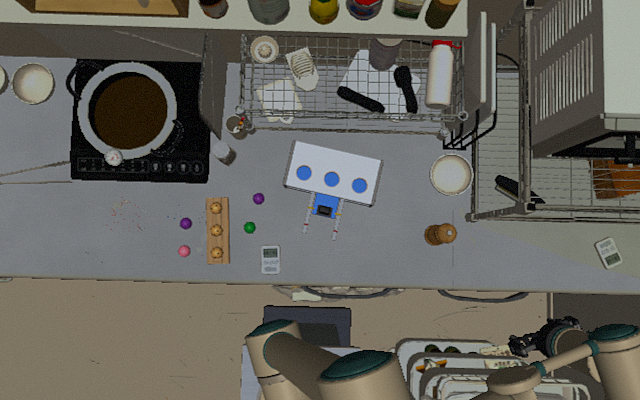

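The top view shows the tan speckled balls on the board at (216,208), (216,230) and (216,252). The look-alikes are purple at (186,223) and (258,199), green at (250,228) and pink at (184,251). The wells are at (303,173), (331,180) and (358,186), and the grip is at (324,210). I choose the three tan balls on the wooden board. Next I measure and make a close crop to check.

```bash
cat > h.py <<'E'
import numpy as np,cv2,pickle
def cloud(d):
    v,u=np.mgrid[:400,:640];z=d['range_z']
    c=np.stack([(u-d['cx'])/d['fx']*z,(v-d['cy'])/d['fy']*z,z],-1)
    return (c-d['t'])@d['R']
def ray(d,u,v,h):
    r=d['R'].T@np.array([(u-d['cx'])/d['fx'],(v-d['cy'])/d['fy'],1]);o=-d['R'].T@d['t']
    return o+r*(h-o[2])/r[2]
def proj(d,X):
    c=d['R']@np.asarray(X)+d['t'];return c[0]/c[2]*d['fx']+d['cx'],c[1]/c[2]*d['fy']+d['cy']
def blobs(m,amin=15):
    n,l,s,c=cv2.connectedComponentsWithStats(m.astype(np.uint8));return [(c[i].round(2),s[i,4],l==i) for i in range(1,n) if s[i,4]>=amin]
E
python3 - <<'E'
from h import *
for n,(x0,x1,y0,y1) in {'top':(170,400,130,275),'scene':(220,370,160,320)}.items():
    d=pickle.load(open(n+'.pkl','rb'));P=cloud(d);im=d['img'];hsv=cv2.cvtColor(im,cv2.COLOR_RGB2HSV)
    box=np.zeros((400,640),bool);box[y0:y1,x0:x1]=1
    ok=box&(d['range_z']>0)
    print(n,'table z',np.median(P[...,2][ok]))
    print('blue');
    for c,a,m in blobs(ok&(hsv[...,0]>100)&(hsv[...,0]<122)&(hsv[...,1]>130)):
        print(c,a,'ray72',ray(d,*c,.072).round(4),'ray56',ray(d,*c,.056).round(4),'z',np.median(P[m][:,2]).round(4))
    print('deck')
    for c,a,m in blobs(ok&(abs(P[...,2]-.073)<.006),100):
        q=P[m][:,:2].astype(np.float32);print(c,a,cv2.minAreaRect(q),np.median(P[m][:,2]))
    print('hi');
    for c,a,m in blobs(ok&(P[...,2]>.09),5): print(c,a,P[m].mean(0).round(4),P[m].max(0).round(4), ray(d,*c,.106).round(4))
    print('balls')
    for c,a,m in blobs(ok&(P[...,2]>.023)&(P[...,2]<.055),15): print(c,a,P[m].mean(0).round(4),P[m].max(0).round(4),ray(d,*c,.03).round(4))
    print('wood')
    for c,a,m in blobs(ok&(hsv[...,0]>8)&(hsv[...,0]<25)&(hsv[...,1]>70),150): print(c,a,cv2.minAreaRect(P[m][:,:2].astype(np.float32)))
    print('low');
    for c,a,m in blobs(ok&(P[...,2]>.008)&(P[...,2]<.021),60): print(c,a,P[m].mean(0).round(4),cv2.minAreaRect(P[m][:,:2].astype(np.float32)))
d=pickle.load(open('top.pkl','rb'));a=cv2.resize(d['img'][135:275,170:390,::-1],None,fx=3.6,fy=3.6,interpolation=cv2.INTER_CUBIC);cv2.imwrite('pics/crop1.png',a)
E
```

```text
top table z 0.0018807585704282226
blue
[303.6  172.54] 151 ray72 [0.6123 0.0061 0.072 ] ray56 [0.6146 0.0066 0.056 ] z 0.0564
[331.34 178.93] 147 ray72 [ 0.5975 -0.0673  0.072 ] ray56 [ 0.5996 -0.0677  0.056 ] z 0.0557
[358.91 185.37] 152 ray72 [ 0.5826 -0.1402  0.072 ] ray56 [ 0.5846 -0.1415  0.056 ] z 0.0555
[325.72 202.8 ] 338 ray72 [ 0.5341 -0.0543  0.072 ] ray56 [ 0.5355 -0.0545  0.056 ] z 0.0559
deck
[333.51 171.71] 3578 ((0.6146169900894165, -0.07210889458656311), (0.2468373030424118, 0.12227469682693481), 78.66769409179688) 0.07215002157803496
hi
[170.73 132.27] 15 [0.6984 0.3456 0.1215] [0.7083 0.3557 0.1569] [0.7018 0.3503 0.106 ]
[176.62 140.79] 111 [0.666  0.3137 0.1766] [0.6953 0.3294 0.1829] [0.6801 0.334  0.106 ]
[213.46 131.08] 13 [0.7069 0.2392 0.1122] [0.7127 0.2422 0.1318] [0.7083 0.2406 0.106 ]
[235.1  131.97] 29 [0.7087 0.1856 0.1013] [0.7128 0.2038 0.1605] [0.7076 0.1848 0.106 ]
[221.8  150.54] 254 [0.658  0.2167 0.107 ] [0.6809 0.2398 0.1176] [0.6582 0.2169 0.106 ]
[324.68 209.74] 82 [ 0.5135 -0.0518  0.1051] [ 0.5233 -0.0372  0.1104] [ 0.5135 -0.0517  0.106 ]

[... 5064 characters left out ...]
5393791199, -0.004427000880241394), (0.11348291486501694, 0.12514495849609375), 79.22466278076172)
[336.24 252.12] 403 [0.3765 0.0942 0.0119] ((0.37914225459098816, 0.09146888554096222), (0.07800984382629395, 0.05270196869969368), 3.5709900856018066)
[273.84 273.15] 986 [0.441  0.2462 0.0144] ((0.4551457464694977, 0.23842859268188477), (0.18156369030475616, 0.06117594614624977), 3.4865505695343018)
[238.57 288.58] 69 [0.4621 0.3296 0.0154] ((0.4641803205013275, 0.32462483644485474), (0.03278503194451332, 0.01826978661119938), 73.3526382446289)
[262.16 303.34] 74 [0.3877 0.3316 0.016 ] ((0.3897118866443634, 0.33097806572914124), (0.030470047146081924, 0.013605382293462753), 47.60601806640625)
```

View pics/crop1.png

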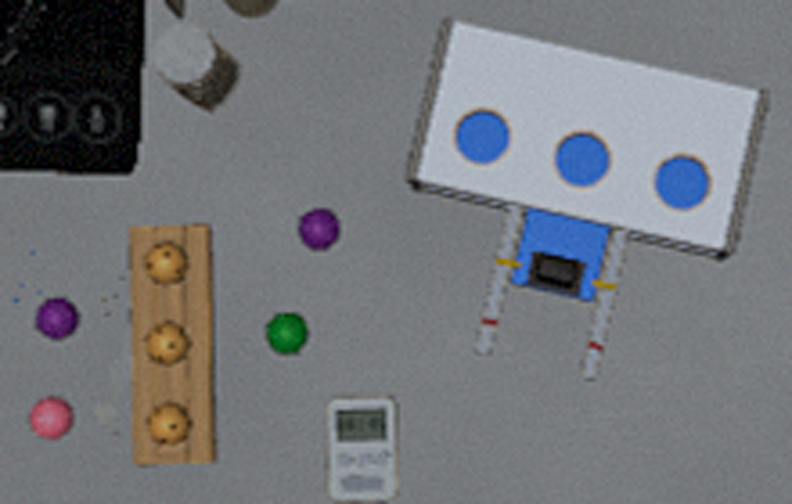

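The close crop shows three tan speckled balls in the board hollows, with the plain purple, green and pink ones beside it. The measured values agree with the given sizes: ball spacing is 60 mm, well pitch 75 mm and deck height 72 mm.

Working positions (x, y in m):
- **Balls:** (.515,.240), (.455,.2365), (.3955,.233)
- **Wells:** (.612,.006), (.597,-.0675), (.582,-.141)
- **Grip:** about (.511,-.0505), with the dropper yawed -11.5°

First I swing in, turning so that tool x and -y match world x and y.

play_rows(
  motion=[
    [4.65,-6.09,0,2.54,60],
    [4.65,-6.09,0,2.54,60],
    [4.65,-6.09,0,2.54,60],
    [4.65,-6.09,0,2.54,60],
    [4.65,-6.09,0,2.54,60],
  ],
  newtons=40,
)

```text
clock: 0.72
position: [0.3099, -0.2175, 0.2497]
ee_rot: [-0.0, 1.0, -0.001, 0.0]
contact_force: [1.0, 0.9, 0.7]
width: 0.06
gripper_force: 0.0
```

play_rows(
  motion=[
    [2.14,-6.75,2.0,0,60],
    [2.14,-6.75,2.0,0,60],
    [2.14,-6.75,2.0,0,60],
    [2.14,-6.75,2.0,0,60],
    [2.14,-6.75,2.0,0,60],
  ],
)

```text
clock: 1.35
position: [0.3956, 0.0526, 0.1692]
ee_rot: [-0.0, 1.0, 0.001, -0.0]
contact_force: [-0.0, 0.1, -0.0]
width: 0.0602
gripper_force: 0.0
```

play_rows(
  motion=[
    [0,-4.51,1.9,0,60],
    [0,-4.51,1.9,0,60],
    [0,-4.51,1.9,0,60],
    [0,-4.51,1.9,0,60],
    [0,-4.51,1.9,0,60],
  ],
)

```text
clock: 1.98
position: [0.3954, 0.2305, 0.0936]
ee_rot: [0.001, 1.0, 0.001, -0.001]
contact_force: [0.7, -0.3, -0.4]
width: 0.0603
gripper_force: 0.0
```

```bash
cat > look.py <<'E'
import sys
from h import *
from rig import manip
n,name,x0,y0,w,h,f=sys.argv[1],sys.argv[2],*map(int,sys.argv[3:8])
d=manip.get_image(n);pickle.dump(d,open(name+'.pkl','wb'))
cv2.imwrite(f'pics/{name}.png',cv2.resize(d['img'][y0:y0+h,x0:x0+w,::-1],None,fx=f,fy=f,interpolation=cv2.INTER_CUBIC))
print(proj(d,manip.get_state()['position']))
E
python3 look.py scene s1 220 200 140 110 5
```

```text
(np.float64(290.8393353578596), np.float64(246.56306230393287))
```

View pics/s1.png

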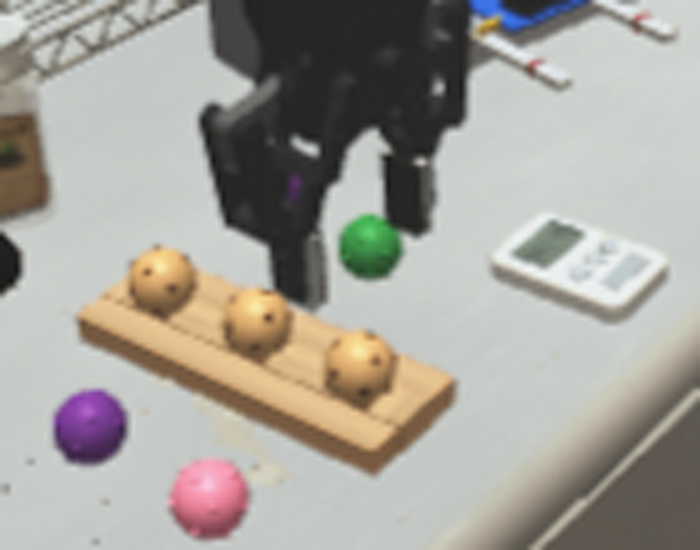

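The picture shows the open fingers straddling the near ball's column, with the ball at crop (358,365). I descend and close.

play_rows(
  motion=[
    [0,-0.05,0.7,0,60],
    [0,-0.05,1.34,0,60],
    [0,-0.05,1.34,0,60],
    [0,-0.05,1.34,0,22],
    [0,-0.05,1.34,0,22],
  ],
)

```text
clock: 2.65
position: [0.3972, 0.233, 0.0419]
ee_rot: [-0.001, 1.0, -0.001, 0.002]
contact_force: [0.1, 2.5, 2.1]
width: 0.0293
gripper_force: 39.3
```

play_rows(
  motion=[
    [0,0,0,0,22],
    [0,0,0,0,22],
    [0,0,0,0,22],
    [0,0,-1.0,0,22],
    [0,0,-2.0,0,22],
  ],
)

```text
clock: 3.28
position: [0.3953, 0.2321, 0.1211]
ee_rot: [0.001, 1.0, 0.0, -0.001]
contact_force: [0.2, 0.2, -1.3]
width: 0.0294
gripper_force: 39.6
```

```bash
python3 look.py scene s2 220 180 140 110 5
```

```text
(np.float64(287.7053250019246), np.float64(234.03457032485952))
```

View pics/s2.png

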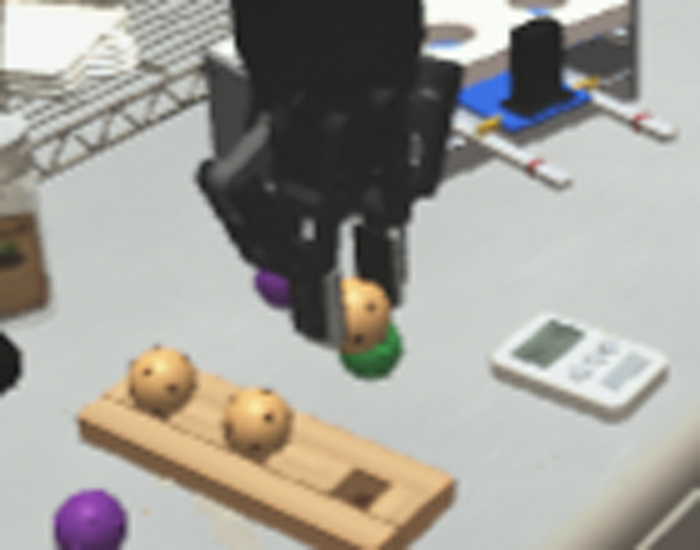

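The ball is held between the pads at crop (363,310), and its hollow is empty. I check its offset from the TCP.

```bash
cat > off.py <<'E'
import sys
from h import *
from rig import manip
# ball visible surface in the scene view near the tcp -> offset of fitted sphere centre from tcp
d=manip.get_image('scene');p=manip.get_state()['position'];P=cloud(d);hsv=cv2.cvtColor(d['img'],cv2.COLOR_RGB2HSV)
m=(np.linalg.norm(P-p,axis=-1)<.045)&(hsv[...,0]>8)&(hsv[...,0]<25)&(hsv[...,1]>60)
from scipy.optimize import least_squares
q=P[m];r=least_squares(lambda c:np.linalg.norm(q-c,axis=1)-.016,q.mean(0)+[.008,0,-.005],loss='soft_l1',f_scale=.002)
print('n',len(q),'offset',(r.x-p).round(4),'rms',np.sqrt(np.mean(r.fun**2)).round(4))
E
python3 off.py
```

```text
n 123 offset [-0.0011  0.001  -0.0129] rms 0.0036
```

play_rows(
  motion=[
    [5.42,5.65,-0.4,0,22],
    [5.42,5.65,-0.4,0,22],
    [5.42,5.65,-0.4,0,22],
    [5.42,5.65,-0.4,0,22],
    [5.42,5.65,-0.4,0,22],
  ],
)

```text
clock: 4.0
position: [0.6123, 0.0055, 0.1353]
ee_rot: [0.0, 1.0, -0.0, -0.001]
contact_force: [0.3, -0.1, -0.0]
width: 0.0294
gripper_force: 39.7
```

play_rows(
  motion=[
    [0,0,0,0,22],
    [0,0,0,0,22],
    [0,0,0,0,22],
  ],
)

```text
clock: 4.38
position: [0.6102, 0.0084, 0.1357]
ee_rot: [-0.0, 1.0, 0.0, -0.001]
contact_force: [0.9, 0.4, -0.8]
width: 0.0293
gripper_force: 39.7
```

play_rows(
  motion=[
    [0.0,0,0.5,0,22],
    [0.0,0,1.0,0,22],
    [0.0,0,1.0,0,22],
    [0.0,0,1.0,0,22],
  ],
)

```text
clock: 4.88
position: [0.6118, 0.0079, 0.0971]
ee_rot: [0.0, 1.0, 0.0, 0.0]
contact_force: [0.4, 0.0, 0.3]
width: 0.0296
gripper_force: 39.7
```

```bash
python3 off.py; python3 look.py scene s3 250 150 120 90 6
```

```text
n 67 offset [-0.002   0.0018 -0.0152] rms 0.0038
(np.float64(287.1743836589069), np.float64(185.54556258726788))
```

View pics/s3.png

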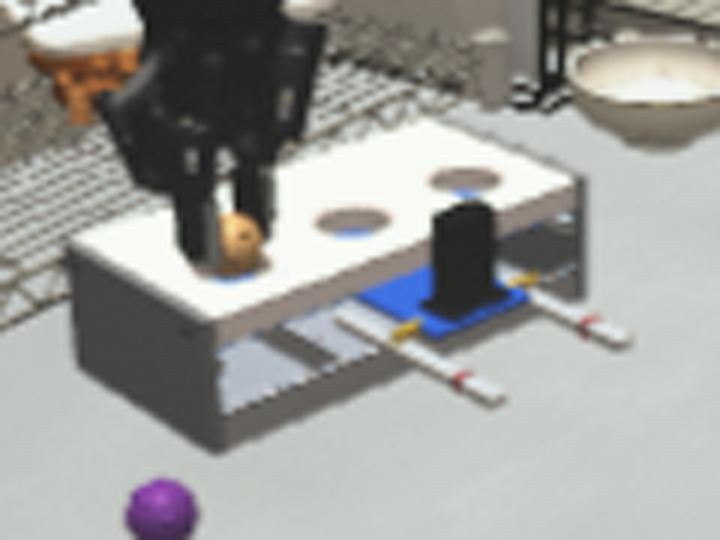

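The ball hovers over the left well, at crop (238,245) with the well mouth at about (235,265). I lower a little and release.

play_rows(
  motion=[
    [0,0.03,0.04,0,22],
    [0,0.03,0.04,0,50],
    [0,0.03,0.04,0,50],
    [0,0.03,0.04,0,50],
    [0,0.03,-1.0,0,50],
  ],
)

```text
clock: 5.6
position: [0.6093, 0.0062, 0.1335]
ee_rot: [-0.0, 1.0, -0.0, -0.004]
contact_force: [-0.3, -0.6, 0.5]
width: 0.0501
gripper_force: 0.0
```

```bash
cat > balls.py <<'E'
from h import *
from rig import manip
for n,(x0,x1,y0,y1) in {'top':(200,400,130,275),'scene':(220,370,160,320)}.items():
    d=manip.get_image(n);P=cloud(d);hsv=cv2.cvtColor(d['img'],cv2.COLOR_RGB2HSV)
    b=np.zeros((400,640),bool);b[y0:y1,x0:x1]=1
    m=b&(hsv[...,0]>8)&(hsv[...,0]<25)&(hsv[...,1]>60)&(P[...,2]>.023)&(P[...,0]<.65)
    for c,a,k in blobs(m,12): print(n,c,a,P[k].mean(0).round(4),'zmax',P[k][:,2].max().round(3))
E
python3 balls.py
```

```text
top [296.64 146.97] 2013 [0.5962 0.0058 0.5011] zmax 1.401
top [262.08 179.06] 382 [0.5342 0.0625 0.5268] zmax 0.546
top [317.15 186.26] 387 [ 0.5243 -0.033   0.5287] zmax 1.401
top [216.21 207.97] 111 [0.5145 0.2382 0.0379] zmax 0.047
top [277.06 243.76] 3829 [0.424  0.0251 0.6188] zmax 1.401
top [216.52 230.21] 114 [0.4551 0.2349 0.0369] zmax 0.05
scene [288.56 192.56] 68 [0.6048 0.0117 0.0788] zmax 0.088
scene [223.68 231.08] 117 [0.6373 0.2246 0.0439] zmax 0.069
scene [252.14 255.36] 129 [0.4952 0.2564 0.0457] zmax 0.532
scene [271.28 263.67] 138 [0.4488 0.2426 0.0342] zmax 0.043
```

Ball 1 sits in well 1: its top is at z=.088, which is deck height plus 16 mm. Now the middle ball.

play_rows(
  motion=[
    [-3.9,-5.76,1.0,0,60],
    [-3.9,-5.76,1.0,0,60],
    [-3.9,-5.76,1.0,0,60],
    [-3.9,-5.76,1.0,0,60],
    [-3.9,-5.76,1.0,0,60],
  ],
)

```text
clock: 6.32
position: [0.4531, 0.2383, 0.0955]
ee_rot: [0.0, 1.0, 0.001, -0.001]
contact_force: [1.0, -0.5, -0.0]
width: 0.0602
gripper_force: 0.0
```

play_rows(
  motion=[
    [0,0,0,0,60],
    [0,0,0,0,60],
  ],
)

```text
clock: 6.58
position: [0.4566, 0.2362, 0.0963]
ee_rot: [0.0, 1.0, -0.0, 0.0]
contact_force: [-0.1, -0.0, 0.3]
width: 0.0602
gripper_force: 0.0
```

play_rows(
  motion=[
    [0,0,0.7,0,60],
    [0,0,1.38,0,60],
    [0,0,1.38,0,60],
    [0,0,1.38,0,22],
    [0,0,1.38,0,22],
  ],
)

```text
clock: 7.2
position: [0.4574, 0.2369, 0.0425]
ee_rot: [-0.001, 1.0, -0.001, 0.001]
contact_force: [-0.4, 1.5, 1.3]
width: 0.0297
gripper_force: 39.4
```

play_rows(
  motion=[
    [0,0,0,0,22],
    [0,0,0,0,22],
    [0,0,0,0,22],
    [0,0,-1.2,0,22],
    [0,0,-2.4,0,22],
  ],
)

```text
clock: 7.82
position: [0.4547, 0.236, 0.1374]
ee_rot: [0.001, 1.0, -0.0, -0.002]
contact_force: [0.7, -0.6, -0.5]
width: 0.0293
gripper_force: 39.7
```

```bash
python3 off.py; python3 balls.py|grep scene
```

```text
n 123 offset [-0.0054 -0.0011 -0.022 ] rms 0.0032
scene [288.95 192.46] 63 [0.582  0.0329 0.0935] zmax 0.198
scene [267.96 226.11] 128 [0.4474 0.2419 0.1324] zmax 0.151
scene [223.61 230.81] 116 [0.6314 0.2285 0.0486] zmax 0.532
scene [252.19 255.41] 129 [0.5083 0.2459 0.0341] zmax 0.043
```

play_rows(
  motion=[
    [3.55,7.59,0,0,22],
    [3.55,7.59,0,0,22],
    [3.55,7.59,0,0,22],
    [3.55,7.59,0,0,22],
    [3.55,7.59,0,0,22],
  ],
)

```text
clock: 8.6
position: [0.5873, -0.0483, 0.1351]
ee_rot: [-0.0, 1.0, -0.0, -0.002]
contact_force: [0.2, 0.4, -0.4]
width: 0.0294
gripper_force: 39.8
```

play_rows(
  motion=[
    [0,0,0,0,22],
    [0,0,0,0,22],
  ],
)

```text
clock: 8.85
position: [0.5865, -0.0463, 0.1353]
ee_rot: [-0.001, 1.0, -0.001, -0.002]
contact_force: [-0.7, 0.1, -0.5]
width: 0.0292
gripper_force: 39.8
```

play_rows(
  motion=[
    [0.25,0.51,0,0,22],
    [0.25,0.51,0,0,22],
    [0.25,0.51,0.5,0,22],
    [0.25,0.51,0.9,0,22],
    [0.25,0.51,0.9,0,22],
  ],
)

```text
clock: 9.48
position: [0.5969, -0.0663, 0.0996]
ee_rot: [-0.0, 1.0, 0.0, -0.002]
contact_force: [0.4, -0.9, -0.5]
width: 0.0294
gripper_force: 39.9
```

play_rows(
  motion=[
    [0,0,0,0,22],
  ],
)

```text
clock: 9.6
position: [0.5985, -0.0669, 0.1014]
ee_rot: [0.0, 1.0, -0.0, 0.0]
contact_force: [-0.5, -0.0, -0.3]
width: 0.0292
gripper_force: 39.9
```

```bash
python3 look.py scene s4 250 150 120 90 6; python3 balls.py|grep scene
```

```text
(np.float64(307.46092662319927), np.float64(176.81017815034696))
scene [309.54 181.33] 63 [ 0.5873 -0.0624  0.0915] zmax 0.111
scene [288.56 192.56] 68 [0.5947 0.022  0.0858] zmax 0.532
scene [223.61 231.1 ] 117 [0.6252 0.2328 0.0523] zmax 0.532
scene [252.16 255.41] 129 [0.5039 0.2494 0.0378] zmax 0.532
```

View pics/s4.png

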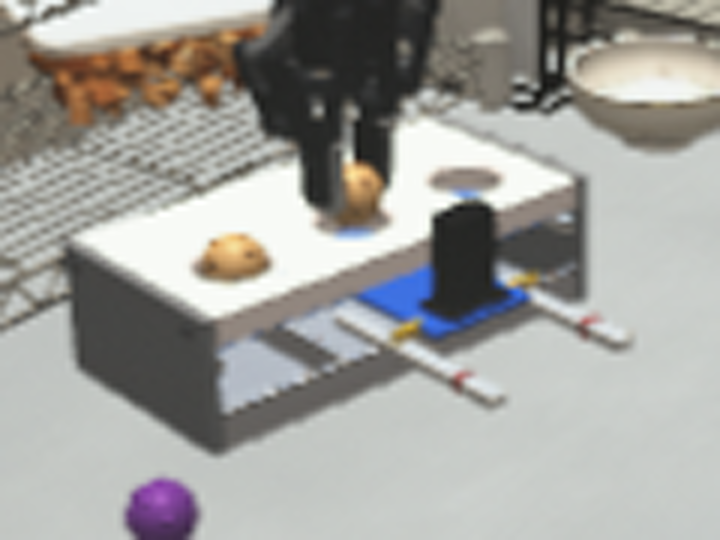

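Ball 1 sits in the left well at (235,258), and ball 2 hovers over the middle well at (362,190). I lower 4 mm and release.

play_rows(
  motion=[
    [0,0,0.12,0,22],
    [0,0,0.12,0,50],
    [0,0,0.12,0,50],
    [0,0,0.12,0,50],
    [0,0,-1.2,0,50],
  ],
)

```text
clock: 10.38
position: [0.5952, -0.0664, 0.1457]
ee_rot: [-0.001, 1.0, -0.0, -0.005]
contact_force: [1.1, -0.4, 0.5]
width: 0.0498
gripper_force: 0.0
```

```bash
python3 balls.py|grep scene
```

```text
scene [308.44 185.15] 59 [ 0.5908 -0.0606  0.0789] zmax 0.087
scene [288.56 192.56] 68 [0.6049 0.0116 0.0787] zmax 0.087
scene [223.69 230.91] 117 [0.6373 0.2245 0.0443] zmax 0.068
scene [252.15 255.52] 132 [0.5084 0.246  0.0338] zmax 0.043
```

play_rows(
  motion=[
    [-2.04,-7.67,0.0,0,60],
    [-2.04,-7.67,0.0,0,60],
    [-2.04,-7.67,0.4,0,60],
    [-2.04,-7.67,0.8,0,60],
    [-2.04,-7.67,1.1,0,60],
  ],
)

```text
clock: 11.1
position: [0.5196, 0.2317, 0.1096]
ee_rot: [-0.0, 1.0, -0.0, 0.002]
contact_force: [0.7, -0.3, 0.3]
width: 0.0599
gripper_force: 0.0
```

play_rows(
  motion=[
    [0,0,0,0,60],
    [0,0,0,0,60],
  ],
)

```text
clock: 11.35
position: [0.5196, 0.2295, 0.1091]
ee_rot: [0.0, 1.0, 0.0, 0.0]
contact_force: [0.5, -0.3, 0.2]
width: 0.06
gripper_force: 0.0
```

play_rows(
  motion=[
    [-0.11,-0.24,0.2,0,60],
    [-0.11,-0.24,1.0,0,60],
    [-0.11,-0.24,1.7,0,60],
    [-0.11,-0.24,1.7,0,60],
    [-0.11,-0.24,1.7,0,22],
  ],
)

```text
clock: 11.98
position: [0.516, 0.2389, 0.0419]
ee_rot: [-0.0, 1.0, -0.001, 0.001]
contact_force: [-0.3, -0.7, -0.1]
width: 0.0429
gripper_force: 0.0
```

play_rows(
  motion=[
    [0,0,0,0,22],
    [0,0,0,0,22],
    [0,0,0,0,22],
    [0,0,-1.2,0,22],
    [0,0,-2.4,0,22],
  ],
)

```text
clock: 12.6
position: [0.5142, 0.2383, 0.1375]
ee_rot: [0.001, 1.0, 0.0, -0.001]
contact_force: [0.4, 0.2, 0.7]
width: 0.0295
gripper_force: 39.7
```

```bash
python3 balls.py|grep scene
```

```text
scene [308.4  185.21] 58 [ 0.5682 -0.0341  0.0943] zmax 0.532
scene [288.56 192.56] 68 [0.6046 0.0119 0.0789] zmax 0.087
scene [248.45 217.42] 119 [0.5073 0.2431 0.1348] zmax 0.154
scene [223.67 230.92] 118 [0.6373 0.2245 0.0443] zmax 0.068
```

play_rows(
  motion=[
    [1.68,9.5,-0.25,0,22],
    [1.68,9.5,-0.25,0,22],
    [1.68,9.5,-0.25,0,22],
    [1.68,9.5,-0.25,0,22],
    [1.68,9.5,-0.25,0,22],
  ],
)

```text
clock: 13.32
position: [0.5684, -0.0707, 0.1444]
ee_rot: [0.0, 1.0, -0.0, -0.001]
contact_force: [0.5, 0.9, -0.8]
width: 0.0289
gripper_force: 39.8
```

play_rows(
  motion=[
    [0,0,0,0,22],
    [0,0,0,0,22],
  ],
)

```text
clock: 13.58
position: [0.5682, -0.0685, 0.1443]
ee_rot: [-0.0, 1.0, -0.001, -0.001]
contact_force: [-0.1, 0.5, -1.0]
width: 0.0289
gripper_force: 39.8
```

play_rows(
  motion=[
    [0.34,1.79,0,0,22],
    [0.34,1.79,0,0,22],
    [0.34,1.79,0,0,22],
    [0.34,1.79,0.6,0,22],
    [0.34,1.79,1.15,0,22],
  ],
)

```text
clock: 14.2
position: [0.5822, -0.1374, 0.0988]
ee_rot: [-0.0, 1.0, 0.001, -0.0]
contact_force: [-0.6, 0.4, -0.9]
width: 0.0292
gripper_force: 39.9
```

play_rows(
  motion=[
    [0,0,0,0,22],
    [0,0,0,0,22],
  ],
)

```text
clock: 14.45
position: [0.5831, -0.1388, 0.1]
ee_rot: [0.0, 1.0, 0.0, 0.0]
contact_force: [0.6, -0.4, 0.9]
width: 0.0293
gripper_force: 39.9
```

```bash
python3 look.py scene s5 250 150 120 90 6; python3 balls.py|grep scene
```

```text
(np.float64(326.26408135950834), np.float64(170.77744195739837))
scene [328.1  175.43] 61 [ 0.5731 -0.1347  0.0888] zmax 0.109
scene [308.37 185.13] 60 [ 0.5914 -0.0609  0.0786] zmax 0.086
scene [288.49 192.54] 69 [0.6051 0.0116 0.0788] zmax 0.087
scene [223.68 230.95] 115 [0.6373 0.2245 0.0442] zmax 0.069
```

View pics/s5.png

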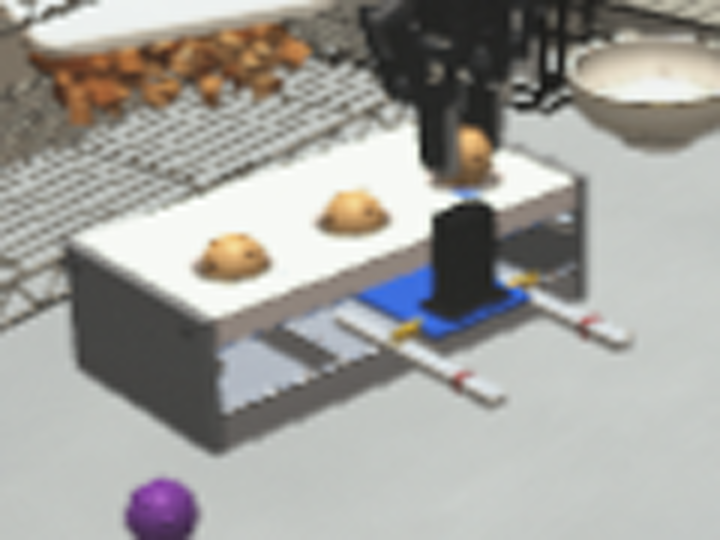

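Balls 1 and 2 sit in their wells, and ball 3 hovers over the right well at crop (473,155). I release it.

play_rows(
  motion=[
    [-0.02,0.03,0.1,0,22],
    [-0.02,0.03,0.1,0,50],
    [-0.02,0.03,0.1,0,50],
    [-0.02,0.03,0.1,0,50],
    [-0.02,0.03,-1.2,0,50],
  ],
)

```text
clock: 15.22
position: [0.5792, -0.1402, 0.1438]
ee_rot: [-0.002, 1.0, -0.0, -0.005]
contact_force: [1.1, -1.0, 0.6]
width: 0.0502
gripper_force: 0.0
```

```bash
python3 balls.py|grep scene
```

```text
scene [327.54 178.16] 57 [ 0.5762 -0.1355  0.0785] zmax 0.088
scene [308.37 185.13] 60 [ 0.5912 -0.0607  0.0788] zmax 0.088
scene [288.56 192.56] 68 [0.6047 0.0118 0.0789] zmax 0.087
scene [223.69 230.73] 113 [0.6244 0.233  0.0539] zmax 0.532
```

All three balls are seated, with tops at z≈.088. Now I move over the grip, turned 11.5°.

play_rows(
  motion=[
    [-1.78,-2.26,-0.4,1.15,60],
    [-1.78,-2.26,-0.4,1.15,60],
    [-1.78,-2.26,-0.4,1.15,60],
    [-1.78,-2.26,-0.4,1.15,60],
  ],
)

```text
clock: 15.82
position: [0.5117, -0.0511, 0.1636]
ee_rot: [0.0, 0.995, -0.1, 0.001]
contact_force: [-0.0, -0.2, 0.1]
width: 0.0601
gripper_force: 0.0
```

play_rows(
  motion=[
    [0,0,0,0,60],
  ],
)

```text
clock: 15.95
position: [0.512, -0.0517, 0.1631]
ee_rot: [0.0, 0.995, -0.101, 0.0]
contact_force: [-0.5, -0.2, 0.9]
width: 0.0599
gripper_force: 0.0
```

Run:
```python
from rig import manip
import numpy as np
from scipy.spatial.transform import Rotation as R
ps=[]
for i in range(6): manip.get_image('top'); s=manip.get_state(); ps.append(s['position'])
p=np.mean(ps,0);w,x,y,z=s['ee_rot'];M=R.from_quat([x,y,z,w]).as_matrix()
print(p.round(4),np.degrees(np.arctan2(M[1,1],M[0,1])));print((M.T@(np.array([.5105,-.0502,.085])-p)/.04).round(3))
```

```text
[ 0.5114 -0.0515  0.1629] -101.56679470914402
[-0.029 -0.027  1.948]
```

play_rows(
  motion=[
    [-0.03,-0.03,0.7,0,60],
    [-0.03,-0.03,1.4,0,60],
    [-0.03,-0.03,1.95,0,60],
    [-0.03,-0.03,1.95,0,60],
  ],
  newtons=80,
)

```text
clock: 16.75
position: [0.5087, -0.0492, 0.0838]
ee_rot: [-0.0, 0.995, -0.101, -0.002]
contact_force: [-0.6, 0.2, -1.0]
width: 0.0597
gripper_force: 0.0
```

play_rows(
  motion=[
    [0,0,0,0,22],
    [0,0,0,0,22],
    [0,0,0,0,22],
    [0,0,0,0,22],
    [0,0,0,0,22],
  ],
)

```text
clock: 17.38
position: [0.5107, -0.0503, 0.0866]
ee_rot: [0.001, 0.995, -0.1, 0.001]
contact_force: [-1.2, -3.5, 6.4]
width: 0.0292
gripper_force: 79.6
```

Gripped at width 29 mm, where the block is 30 mm. Now I pull 45 mm along -x of the tool.

play_rows(
  motion=[
    [-0.3,0,0,0,22],
    [-0.6,0,0,0,22],
    [-0.9,0,0,0,22],
    [-1.12,0,0,0,22],
    [-1.12,0,0,0,22],
  ],
)

```text
clock: 18.0
position: [0.4705, -0.0423, 0.0866]
ee_rot: [0.001, 0.995, -0.1, 0.005]
contact_force: [7.9, -6.9, -4.1]
width: 0.0293
gripper_force: 79.5
```

play_rows(
  motion=[
    [0,0,0,0,22],
    [0,0,0,0,22],
    [0,0,0,0,22],
  ],
)

```text
clock: 18.38
position: [0.4712, -0.0424, 0.0866]
ee_rot: [0.001, 0.995, -0.1, 0.006]
contact_force: [8.3, -5.8, -2.0]
width: 0.0293
gripper_force: 79.5
```

```bash
python3 look.py scene s6 250 150 120 90 6
python3 - <<'E'
from h import *
d0=pickle.load(open('s5.pkl','rb'));d=pickle.load(open('s6.pkl','rb'))
for dd in(d0,d):
    hsv=cv2.cvtColor(dd['img'],cv2.COLOR_RGB2HSV);b=np.zeros((400,640),bool);b[160:235,290:370]=1
    for nm,m in(('yel',(hsv[...,0]>18)&(hsv[...,0]<32)&(hsv[...,1]>150)&(hsv[...,2]>120)),('red',((hsv[...,0]<6)|(hsv[...,0]>172))&(hsv[...,1]>110))):
        for c,a,_ in blobs(b&m,2): print(nm,c,a,ray(dd,*c,.05).round(4))
E
```

```text
(np.float64(337.3215810462831), np.float64(194.9840805165847))
yel [317.   204.67] 3 [ 0.5261 -0.0192  0.05  ]
yel [346.67 200.67] 3 [ 0.4715 -0.0883  0.05  ]
yel [326.5 209.5] 4 [ 0.4863 -0.0116  0.05  ]
```

View pics/s6.png

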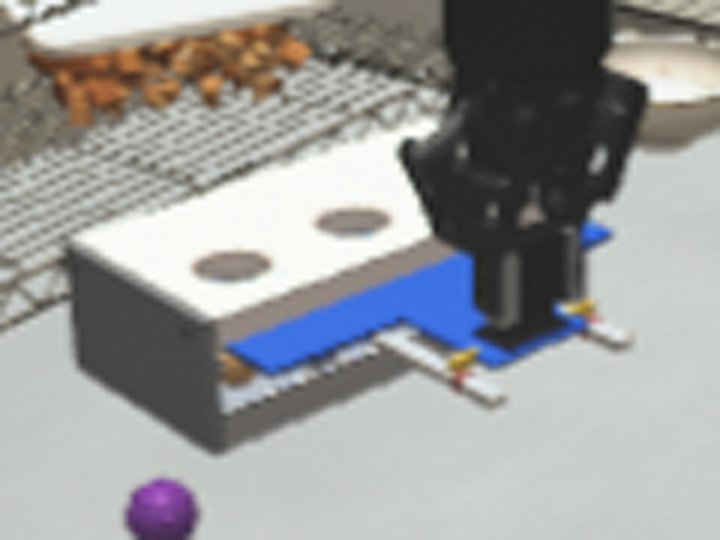

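The balls have dropped (wells empty), and the pointers stand about 4 mm short of the red: yellow (462,360), red (460,378). I pull a bit more.

play_rows(
  motion=[
    [-0.11,0,0,0,22],
    [-0.11,0,0,0,22],
    [-0.11,0,0,0,22],
    [-0.11,0,0,0,22],
  ],
)

```text
clock: 18.92
position: [0.4671, -0.0416, 0.0866]
ee_rot: [0.001, 0.995, -0.1, 0.006]
contact_force: [8.8, -6.2, -4.0]
width: 0.029
gripper_force: 79.6
```

```bash
python3 look.py scene s7 305 190 60 40 10; python3 look.py top t7 280 140 100 110 5
python3 - <<'E'
from h import *
from rig import manip
ps=[]
for i in range(8): manip.get_image('top');ps.append(manip.get_state()['position'])
p=np.mean(ps,0);ax=np.array([-.98,.199]);print('tcp',p.round(4),'pull',(p[:2]-[.5107,-.0503])@ax)
a=ax
for f in('s5','s6','s7','top','t7'):
    dd=pickle.load(open(f+'.pkl','rb'));t='t' in f
    hsv=cv2.cvtColor(dd['img'],cv2.COLOR_RGB2HSV);b=np.zeros((400,640),bool)
    if t:b[195:245,295:360]=1
    else:b[190:215,310:360]=1
    for nm,m in(('yel',(hsv[...,0]>17)&(hsv[...,0]<34)&(hsv[...,1]>110)),('red',((hsv[...,0]<8)|(hsv[...,0]>170))&(hsv[...,1]>70))):
        for c,n,_ in blobs(b&m,2):
            X=ray(dd,*c,.055 if nm=='yel' else .049);print(f,nm,c,n,X.round(4),'along',((X[:2]-[.597,-.0675])@a).round(4))
E
cd pics; python3 -c "
import cv2,numpy as np;a=cv2.imread('s7.png');b=cv2.imread('t7.png')[:400];b=cv2.copyMakeBorder(b[150:550,:],0,400-b[150:550].shape[0],0,0,0)
print(a.shape,b.shape);c=np.hstack([cv2.resize(a,(500,333)),cv2.resize(b[:250,100:400],(300,250))[:333].repeat(1,0) if 0 else cv2.copyMakeBorder(b[:250,100:400],0,83,0,0,0)]);cv2.imwrite('c7.png',c)"
```

```text
(np.float64(338.3569912012635), np.float64(195.4775093118417))
(np.float64(320.14710344054066), np.float64(228.05568946296458))
tcp [ 0.4671 -0.0416  0.0866] pull 0.04442758981901471
s5 yel [337.5 196. ] 4 [ 0.5052 -0.0898  0.055 ] along 0.0855
s5 yel [317.29 204.71] 7 [ 0.5191 -0.012   0.055 ] along 0.0874
s5 red [347.5 203. ] 2 [ 0.4623 -0.0791  0.049 ] along 0.1297
s5 red [326.  212.5] 2 [0.4779 0.0015 0.049 ] along 0.1304
s6 yel [346.67 200.67] 3 [ 0.4659 -0.0801  0.055 ] along 0.126
s6 yel [326.29 209.71] 7 [ 0.4802 -0.0029  0.055 ] along 0.1273
s6 red [326.  212.5] 2 [0.4779 0.0015 0.049 ] along 0.1304
s7 yel [348.   201.25] 4 [ 0.4607 -0.0793  0.055 ] along 0.1312
s7 yel [327.5 210. ] 8 [ 0.4765 -0.0035  0.055 ] along 0.1309
top yel [310.67 207.44] 9 [ 0.5221 -0.015   0.055 ] along 0.0839
top yel [330. 208.] 3 [ 0.5221 -0.0663  0.055 ] along 0.0737
top yel [337.25 213.62] 8 [ 0.5077 -0.0859  0.055 ] along 0.0839
top red [305.2 223.8] 5 [ 0.4785 -0.0017  0.049 ] along 0.1292
top red [334.8 230.6] 5 [ 0.4628 -0.0808  0.049 ] along 0.1289
t7 yel [309.5 201. ] 2 [ 0.5391 -0.0114  0.055 ] along 0.0679
t7 yel [321.5 204. ] 2 [ 0.532  -0.0434  0.055 ] along 0.0685
t7 yel [328.5 206. ] 2 [ 0.5273 -0.0621  0.055 ] along 0.0694
t7 yel [332.5 207. ] 2 [ 0.5249 -0.0728  0.055 ] along 0.0696
t7 yel [351.   210.33] 3 [ 0.5175 -0.1221  0.055 ] along 0.0671
(400, 600, 3) (400, 500, 3)
```

View pics/c7.png

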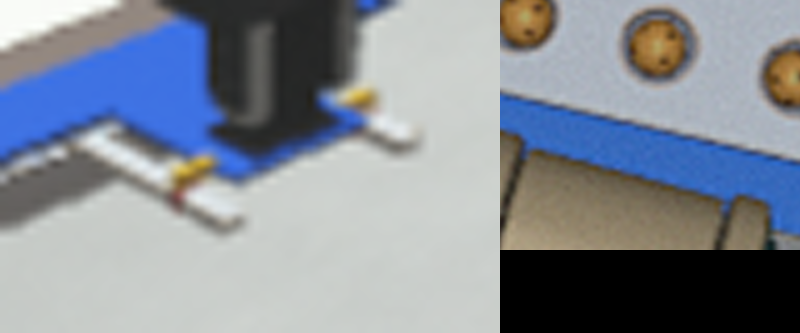

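The pointers cover the red lines (along .131 vs .130, travel ≈44.5 mm), and the balls are visible down through the open wells. I check their depth and hand in.

Run:
```python
from h import *
from rig import manip
d=pickle.load(open('t7.pkl','rb'));P=cloud(d)
z=[]
for X in((.612,.006),(.597,-.0675),(.582,-.141)):
    u,v=map(round,proj(d,[*X,.03]));z.append(P[v-2:v+3,u-2:u+3,2].max())
s=manip.get_state();print(np.round(z,4),s['width'],s['gripper_force'],s['position'])
if max(z)<.055 and s['gripper_force']>60: print(manip.sign_off())
```

```text
[0.0374 0.0373 0.0392] 0.029242179772639713 79.59609389305115 [ 0.46712399 -0.04157873  0.08654488]
the job is handed in; nothing more can be done
None
```

The job is done and handed in: all three dough balls dropped into the pan, and the arm is still holding the grip with the pointers on the red mark (about 44.5 mm of travel, mark at 45 mm).

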